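# Reserve the dish's bay: flip its tag and log it

### The job

The round lidded dish stands in one of the three bays of the reservation stand. With your fingertips tip up the hinged tag in front of that bay (pressing down its thumb tab raises it) and push it right over its pivot, until it lies flat towards the dish with its ring face up; then press the button on the logger box fully down and let it come up again. Leave the other two tags as they are, and do not pick up or shift the dish or any other loose thing.

Things in the scene. Friction and masses are not known exactly. Their poses are not given: they have to be found in the camera images.
- stand: fixed cream reservation stand; origin on the table under the middle of the pivot line; +x points from the tags to the bays, +y to the left tag, z up. Base plate 12 mm thick, x -30 to 170, y -150 to 150 mm; open space under the tags in front of it. Pivot line along y at x 0, height 75 mm. Two fins between the bays at y +-47.5, 4 mm thick, 32 mm high, x 82 to 168 mm
- tag_left (a joint): hinge of the left (stand +y) tag, a white plate 50 mm wide, 4 mm thick, free edge 60 mm from the pivot, with a grey thumb tab behind the pivot. 0 = level, free edge to stand -x (robot side), bar face up; pi/2 upright; pi = level, free edge to the bays, ring face up, at its stop. Starts at 0 to 0.12. Friction hinge: stays where it is left; 1 N at the edge turns it
- pivot_left (a point): point on the stand at the middle of the left (stand +y) tag's pivot, stand frame (0, +95, 75) mm; axes as the stand's, the pivot runs along y, between two posts 18 x 8 mm, 88 mm high, 31 mm either side. The tag's thumb tab, rigid with it, 24 mm wide, 3 mm thick, reaches 36 mm from the pivot on the bay side; with the tag at 0 it slants up by 0.61 rad; pressing it down raises the tag by the same angle
- tag_left_edge (a point): middle of the free edge of the left (stand +y) tag, moves with it
- bay_left (a point): centre of the left (stand +y) bay, a black round pad on the base plate, at stand (125, +95, 12) mm, straight behind the tag of the same name
- tag_middle (a joint): hinge of the middle tag, a white plate 50 mm wide, 4 mm thick, free edge 60 mm from the pivot, with a grey thumb tab behind the pivot. 0 = level, free edge to stand -x (robot side), bar face up; pi/2 upright; pi = level, free edge to the bays, ring face up, at its stop. Starts at 0 to 0.12. Friction hinge: stays where it is left; 1 N at the edge turns it
- pivot_middle (a point): point on the stand at the middle of the middle tag's pivot, stand frame (0, 0, 75) mm; axes as the stand's, the pivot runs along y, between two posts 18 x 8 mm, 88 mm high, 31 mm either side. The tag's thumb tab, rigid with it, 24 mm wide, 3 mm thick, reaches 36 mm from the pivot on the bay side; with the tag at 0 it slants up by 0.61 rad; pressing it down raises the tag by the same angle
- tag_middle_edge (a point): middle of the free edge of the middle tag, moves with it
- bay_middle (a point): centre of the middle bay, a black round pad on the base plate, at stand (125, 0, 12) mm, straight behind the tag of the same name
- tag_right (a joint): hinge of the right (stand -y) tag, a white plate 50 mm wide, 4 mm thick, free edge 60 mm from the pivot, with a grey thumb tab behind the pivot. 0 = level, free edge to stand -x (robot side), bar face up; pi/2 upright; pi = level, free edge to the bays, ring face up, at its stop. Starts at 0 to 0.12. Friction hinge: stays where it is left; 1 N at the edge turns it
- pivot_right (a point): point on the stand at the middle of the right (stand -y) tag's pivot, stand frame (0, -95, 75) mm; axes as the stand's, the pivot runs along y, between two posts 18 x 8 mm, 88 mm high, 31 mm either side. The tag's thumb tab, rigid with it, 24 mm wide, 3 mm thick, reaches 36 mm from the pivot on the bay side; with the tag at 0 it slants up by 0.61 rad; pressing it down raises the tag by the same angle
- tag_right_edge (a point): middle of the free edge of the right (stand -y) tag, moves with it
- bay_right (a point): centre of the right (stand -y) bay, a black round pad on the base plate, at stand (125, -95, 12) mm, straight behind the tag of the same name
- dish: round lidded culture dish, 60 mm across, 16 mm high, pale; origin under its centre; stands loose in one of the bays
- slide_box: oblong slide box 80 x 36 x 32 mm with white lid, loose in another bay; origin under its centre
- well_plate: square grey well plate 60 x 60 x 18 mm with nine dark wells, loose in another bay; origin under its centre
- logger: fixed cream logger box 90 x 90 x 30 mm, to one side of the stand; origin under its centre
- log_button (a joint): travel of the round grey push button (28 mm across) on the logger's top: 0 = up, 0.006 m = fully down; springs back; 4 N holds it fully down
- log_button_top (a point): centre of the button's top face, faces up
- tube_rack: white rack of six capped tubes, 60 x 90 mm, 63 mm high, loose, on the other side of the stand; origin under its centre
- objective_can: steel round screw can 40 mm across, 45 mm high, loose; origin under its centre
- slide_holder: flat aluminium slide holder 85 x 36 x 12 mm, loose, between robot and stand; origin under its centre
- reagent_bottle: amber bottle 60 mm across, 130 mm high, loose, beside the stand's far end; origin under its centre
- beaker: white beaker 70 mm across, 85 mm high, loose, beside the stand's far end; origin under its centre
There are look-alikes about, which are no part of the job. What is shaped like the logger but blue, pink or purple is not meant.

How it is judged:
By the outcome, as a careful person would: the job done as asked, in the order asked, and still so for the second after the job is handed in, with the robot touching nothing.
It also fails if it takes over 58 s, if anything falls off the work surface, if the arm or the gripper's body presses on something with over 40 N, if the wrist force passes 120 N, or if a joint passes its speed limit or range.

### The arm

A 6-joint arm with a two-finger parallel gripper is mounted at the origin on the work surface. World frame = base frame: x ahead of the robot, y to its left, z up, the work surface at z = 0. Lengths are in m, angles in rad, forces in N, time in s.
With the tool pointing down it reaches from about 0.35 to 0.85 m from the base axis. Payload 8.1 kg.
Tool frame: the origin (TCP) lies midway between the tips of the shut fingers; the grasp point (between the pads) lies 19 mm behind it; z points along the fingers, y is the line along which they close (so a half turn about z gives the same grasp; the last joint's range is limited). The gripper opens to 85 mm and grips with 20 to 120 N. Pads are 22 mm wide; open, the fingers measure 114 mm over their backs; the gripper's body (76 mm by 85 mm) begins 54 mm behind the grasp point. The pads swing forward as they close: fully open they stand 13 mm farther back than shut.
Start: joints at [1.249, 0.13, 1.488, -0, 1.523, -0.085], TCP at [0.141, 0.583, 0.209] pointing down, gripper open.
Joint ranges: [-2.96, 2.96], [-0.89, 2.26], [0.02, 2.5], [-1.34, 4.48], [0, 2.73], [-2.66, 2.66]. Speed limits (rad/s): [2.39, 2.39, 2.79, 3.14, 3.14, 3.14].

### API

Orientations are given as a rotation vector (axis times angle).
In Python, from plant import r gives the robot as it stands.
- The arm moves only by the tool arm_command, never from a script. Its argument "series" is a list of rows, each an object with "offset": the shift along the tool's x, y, z normalised to -1 to 1, where 1 is 0.2 m, a list of three; "rot": the turn, a rotation vector about the tool's x, y, z normalised to -1 to 1, where 1 is 180 degrees, a list of three; "hand": the opening, from 0 (shut) to 1 (fully open). A call has 1 to 12 rows; each row is the pose to reach, as a shift and turn from the pose commanded when the call began, along the tool's axes at that moment, turning the shorter way round; what a row does not reach only later rows make up. A row lasts 1/12 s, in which the tool goes at most 41.7 mm and 7.16 degrees, less where a joint would pass 70% of its speed; a pose out of reach is approached as far as the arm can. A call with a number of a shift or a turn outside -1 to 1 is refused whole. A call with a gripper value outside its range is refused whole. The fingers move at their own pace and stop on an object; "squeeze" is the grip in N (left out, the last holds). Time passes only in rows, so rows that repeat a pose let the fingers close. It gives the time, the measured TCP pose, the force, the opening and the grip force at its end, in the units of the state.
- r.get_state(): the state, without advancing time (a new reading comes with each control period).
- r.read_camera(name): name is "side" or "top" or "wrist"; returns the picture (384x512x3 uint8, red, green, blue); there is no depth.
- r.camera_info(name): a dict with "camera_matrix" (3x3 intrinsics, pixels), "D" ([k1, k2, p1, p2, k3] as OpenCV has them; the pictures are not rectified), "T" (4x4, takes a point from camera to world coordinates). Camera axes: x right, y down, z forward; pixel columns grow to the right and rows downward; lengths in m; the calibration is good to about 2 mm. A picture is of the moment at which its call begins: read the wrist's pose just before it. camera_info takes no time and is no camera call; for the wrist camera it gives the pose at the moment of the call.
- r.sign_off(): hands the job in; it is judged then, once.
Trained networks look in the newest picture that a camera, given by its name, has taken for a name from the list of things; names that differ only in an ending like _2 or _b are one class to them, and where a whole thing is asked for, a point or a joint stands for the part that bears it (a point fixed in the world has none). Each returns a list of dicts, best first, with "score" (0 to 1); they miss things now and then, are a little off and sometimes report something else, mostly with a low value. They report only what shows in the picture. A call takes as long as a camera call. They do not tell look-alikes from the thing itself.
- r.outline_of(target, camera): "mask" (384x512 bool, what is visible of it) and "at" ([column, row] in pixels, amid what is visible of it).
The state is a dict: "t": time; "joint_pos": joint angles; "joint_velocities": joint speeds; "tau": joint torques, N m; "position": TCP position; "ee_rot": TCP orientation; "force": force on the tool from outside, world axes, zero at the start; "ft_torque": the same for the moment, N m; "width": finger opening in m; "grasp_force": force on a finger pad.
Only numpy, scipy, OpenCV 4.12 (cv2) and the standard library are available. Lean on these libraries where they do the work, as an engineer would, in place of code of your own. Each camera call takes 0.05 s, during which the arm holds its last target. There are 200 camera calls.

## Working session

There is one attempt and no reset: what is moved stays moved. The work goes in short steps, Python scripts to look and compute and a tool call to move; the robot and the scene stay as the last step left them, time stands still between calls to the robot, and variables do not carry over. Pictures are saved under pics/ and viewed, at most 10 in all, crops included, and the job is handed in when it is done.

Besides the shell and the picture viewer there is one more tool, called after ">>>" as name([rows], argument=value, ...), one row to a line, values as JSON. arm_command: Moves the arm, as the interface text tells. Its arguments: {"type":"object","properties":{"series":{"type":"array"},"squeeze":{"type":"number"}},"required":["series"]}

```bash
mkdir -p pics; python3 - <<'E'
from plant import r
import cv2,numpy as np
s=r.get_state();print(s['t'],s['position'],s['ee_rot'],s['width'])
a=[r.read_camera(n) for n in("top","side")]
cv2.imwrite('pics/a.png',np.hstack([cv2.resize(x,(400,300)) for x in a])[:,:,::-1])
cv2.imwrite('pics/top.png',cv2.resize(a[0],(800,600))[:,:,::-1])
for c in("top","side"):
  i=r.camera_info(c);print(c,np.round(i['camera_matrix'],1).tolist(),i['D'],np.round(i['T'],3).tolist())
for c in("top","side"):
  for n in("dish","logger","log_button","tag_left","tag_middle","tag_right","stand","slide_box","well_plate"):
    o=r.outline_of(n,c);print(c,n,[(round(d['score'],2),np.round(d['at']).tolist(),int(d['mask'].sum())) for d in o][:4])
E
```

```text
0.0 [0.14053674 0.58268236 0.20792908] [-3.71086290e-01 -3.11918209e+00  2.93733146e-03] 0.08534858896569684
top [[469.8, 0.0, 256.0], [0.0, 469.8, 189.1], [0.0, 0.0, 1.0]] [-0.0336133  0.         0.         0.         0.       ] [[-0.01, -0.992, 0.122, 0.363], [-1.0, 0.011, 0.005, 0.062], [-0.007, -0.122, -0.993, 1.623], [0.0, 0.0, 0.0, 1.0]]
side [[349.1, 0.0, 249.6], [0.0, 349.1, 195.9], [0.0, 0.0, 1.0]] [-0.1094053  0.         0.         0.         0.       ] [[0.739, -0.36, 0.57, 0.041], [-0.674, -0.372, 0.639, -0.516], [-0.018, -0.856, -0.517, 0.566], [0.0, 0.0, 0.0, 1.0]]
top dish [(0.76, [279.0, 146.0], 216), (0.55, [384.0, 215.0], 544), (0.51, [333.0, 240.0], 98)]
top logger [(0.98, [126.0, 234.0], 748), (0.93, [123.0, 175.0], 737), (0.72, [163.0, 248.0], 749), (0.71, [166.0, 202.0], 738)]
top log_button [(0.61, [116.0, 176.0], 44), (0.51, [164.0, 204.0], 49), (0.47, [161.0, 252.0], 60)]
top tag_left [(0.68, [258.0, 188.0], 361), (0.46, [284.0, 184.0], 343)]
top tag_middle [(0.63, [286.0, 185.0], 321)]
top tag_right [(0.64, [316.0, 181.0], 366)]
top stand [(0.6, [282.0, 168.
[... 286 characters left out ...]
0], 552), (0.88, [174.0, 183.0], 568), (0.85, [128.0, 204.0], 707), (0.66, [175.0, 164.0], 425)]
side log_button [(0.73, [382.0, 334.0], 2150), (0.59, [123.0, 173.0], 31), (0.48, [274.0, 212.0], 403), (0.41, [123.0, 195.0], 49)]
side tag_left [(0.67, [251.0, 198.0], 322), (0.21, [296.0, 223.0], 4462)]
side tag_middle [(0.72, [277.0, 213.0], 392), (0.29, [272.0, 310.0], 491)]
side tag_right [(0.77, [308.0, 230.0], 515), (0.72, [273.0, 306.0], 512), (0.66, [294.0, 224.0], 4420), (0.4, [208.0, 161.0], 538)]
side stand [(0.75, [296.0, 224.0], 4501)]
side slide_box [(0.8, [341.0, 214.0], 426), (0.63, [297.0, 225.0], 4609)]
side well_plate [(0.53, [282.0, 196.0], 299), (0.33, [308.0, 228.0], 488)]
```

View pics/top.png

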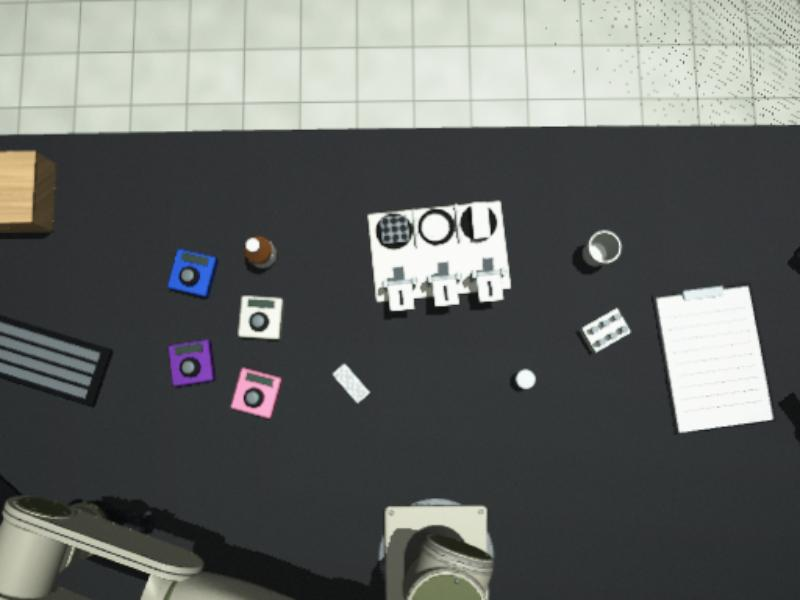

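View pics/a.png

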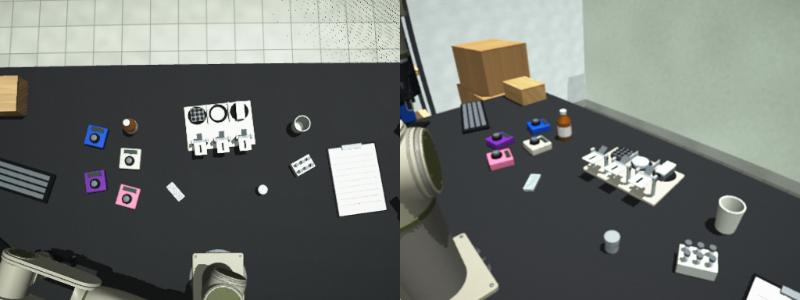

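The dish (native top pixel 279,146) is in the middle bay, with the well plate on the left and the slide box on the right. There are four logger shapes: blue (123,175), purple (122,232), pink (163,250) and cream (166,202). Only the cream one fits the description. I'll confirm with a crop and measure.

```bash
cat > h.py <<'E'
from plant import r
import cv2,numpy as np
from scipy.spatial.transform import Rotation as R
def world(cam,uv,z,info=None):
    i=info or r.camera_info(cam);K=np.array(i['camera_matrix']);T=np.array(i['T'])
    n=cv2.undistortPoints(np.array(uv,float).reshape(-1,1,2),K,np.array(i['D'])).reshape(-1,2)
    d=np.c_[n,np.ones(len(n))]@T[:3,:3].T;o=T[:3,3]
    return o+d*((z-o[2])/d[:,2])[:,None]
def pix(cam,P,info=None):
    i=info or r.camera_info(cam);T=np.linalg.inv(np.array(i['T']))
    return cv2.projectPoints(np.array(P,float).reshape(-1,1,3),cv2.Rodrigues(T[:3,:3])[0],T[:3,3],np.array(i['camera_matrix']),np.array(i['D']))[0].reshape(-1,2)
def best(n,c,near=None):
    o=r.outline_of(n,c)
    if near is not None:o=sorted(o,key=lambda d:np.hypot(*(np.array(d['at'])-near)))
    return o[0]
E
python3 - <<'E'
from h import *
a=r.read_camera('top')
crop=a[115:220,140:345]
cv2.imwrite('pics/crop.png',cv2.resize(crop,(800,410),interpolation=cv2.INTER_CUBIC)[:,:,::-1])
for n,near,z in(("dish",(279,146),.028),("well_plate",(254,148),.03),("slide_box",(309,141),.044)):
    m=best(n,'top',near)['mask'];v,u=np.nonzero(m);print(n,world('top',[u.mean(),v.mean()],z).round(4))
u=best("log_button",'top',(166,202));v_,u_=np.nonzero(u['mask']);print('btn',u['at'],world('top',[u_.mean(),v_.mean()],.038).round(4))
m=best("logger",'top',(166,202))['mask'];v,u=np.nonzero(m);print('logger',world('top',[u.mean(),v.mean()],.025).round(4),a[m].mean(0))
c=np.array([[369,214],[500,201],[377,300],[510,290]])*.64
print(world('top',c,.012).round(4))
E
```

```text
dish [[ 0.7094 -0.0092  0.028 ]]
well_plate [[0.7058 0.0809 0.03  ]]
slide_box [[ 0.7202 -0.106   0.044 ]]
btn [165.6, 205.4] [[0.5063 0.3791 0.038 ]]
logger [[0.5135 0.3748 0.025 ]] [171.72236842 177.10263158 168.95131579]
[[ 0.7463  0.1383  0.012 ]
 [ 0.7728 -0.1563  0.012 ]
 [ 0.5518  0.1216  0.012 ]
 [ 0.5709 -0.1729  0.012 ]]
```

View pics/crop.png

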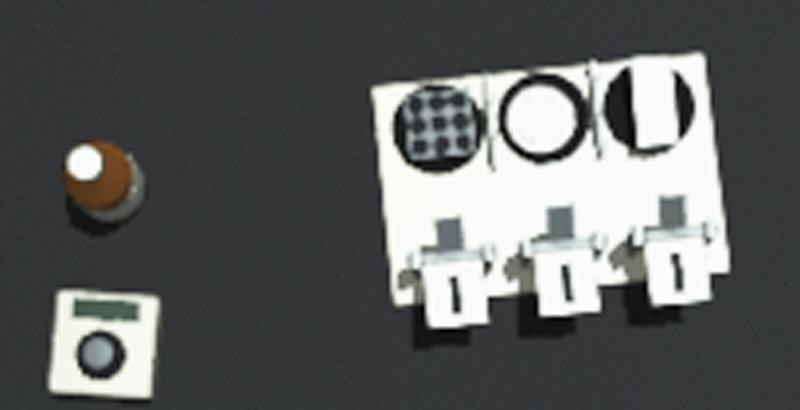

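The crop confirms it: the dish is in the middle bay (crop 543,118) and the cream logger is at crop (105,345), with its button at (100,355). I'll move towards the stand.

>>> arm_command([
  {"offset":[-0.82,-0.83,-0.25],"rot":[0,0,-0.1],"hand":0},
  {"offset":[-0.82,-0.83,-0.25],"rot":[0,0,-0.1],"hand":0},
  {"offset":[-0.82,-0.83,-0.25],"rot":[0,0,-0.1],"hand":0},
  {"offset":[-0.82,-0.83,-0.25],"rot":[0,0,-0.1],"hand":0},
  {"offset":[-0.82,-0.83,-0.25],"rot":[0,0,-0.1],"hand":0},
  {"offset":[-0.82,-0.83,-0.25],"rot":[0,0,-0.1],"hand":0},
  {"offset":[-0.82,-0.83,-0.25],"rot":[0,0,-0.1],"hand":0},
])

```text
t: 1.88
position: [0.2643, 0.3803, 0.2612]
ee_rot: [-0.115, 3.136, 0.001]
force: [0.4, 0.1, 0.9]
width: 0.0007
grasp_force: 0.0
```

>>> arm_command([
  {"offset":[-0.52,-1,0],"rot":[0,0,0],"hand":0},
  {"offset":[-0.52,-1,0],"rot":[0,0,0],"hand":0},
  {"offset":[-0.52,-1,0],"rot":[0,0,0],"hand":0},
  {"offset":[-0.52,-1,0],"rot":[0,0,0],"hand":0},
  {"offset":[-0.52,-1,0],"rot":[0,0,0],"hand":0},
  {"offset":[-0.52,-1,0],"rot":[0,0,0],"hand":0},
])

```text
t: 2.38
position: [0.3821, 0.1887, 0.2591]
ee_rot: [-0.118, 3.138, -0.002]
force: [-0.4, 0.2, -0.1]
width: 0.0002
grasp_force: 0.0
```

>>> arm_command([
  {"offset":[-0.52,-1,0],"rot":[0,0,0],"hand":0},
  {"offset":[-0.52,-1,0],"rot":[0,0,0],"hand":0},
  {"offset":[-0.52,-1,0],"rot":[0,0,0],"hand":0},
  {"offset":[-0.52,-1,0],"rot":[0,0,0],"hand":0},
  {"offset":[-0.52,-1,0],"rot":[0,0,0],"hand":0},
  {"offset":[-0.52,-1,0],"rot":[0,0,0],"hand":0},
  {"offset":[-0.52,-1,0],"rot":[0,0,0],"hand":0},
])

```text
t: 2.97
position: [0.5008, -0.0025, 0.2584]
ee_rot: [0.115, -3.139, 0.001]
force: [-0.7, 1.1, 0.1]
width: 0.0002
grasp_force: 0.0
```

```bash
python3 - <<'E'
from h import *
s=r.get_state();print(s['t'],s['position'],s['ee_rot'],s['joint_pos'])
i=r.camera_info('wrist');a=r.read_camera('wrist')
print(np.round(i['T'],3).tolist())
th=.0755;o=np.array([.5907,-.0227,0]);M=R.from_euler('z',th).as_matrix()
pts=[[0,0,.075],[0,.095,.075],[0,-.095,.075],[.125,0,.012],[.125,.095,.012],[.125,-.095,.012],[-.03,.15,.012],[-.03,-.15,.012],[.0295,0,.0956],[-.06,0,.075]]
p=pix('wrist',np.array(pts)@M.T*1+o,i);print(p.round().tolist())
b=cv2.resize(a,(800,600))[:,:,::-1].copy()
for q in p*800/512: cv2.drawMarker(b,(int(q[0]) ,int(q[1])),(0,0,255),0,14,1) if abs(q).max()<3000 else 0
cv2.imwrite('pics/w.png',b)
E
```

```text
2.9667 [ 0.50081426 -0.00248948  0.25837363] [ 1.15024642e-01 -3.13891422e+00  1.28428088e-03] [-1.06689739e-01 -1.55498501e-01  1.68242898e+00 -8.91844370e-04
  1.61511086e+00 -1.75078204e+00]
[[-0.073, 0.951, 0.3, 0.425], [0.997, 0.07, 0.022, -0.009], [-0.0, 0.301, -0.954, 0.424], [0.0, 0.0, 0.0, 1.0]]
[[233.0, 232.0], [318.0, 232.0], [150.0, 232.0], [238.0, 293.0], [305.0, 293.0], [172.0, 293.0], [353.0, 189.0], [120.0, 189.0], [233.0, 264.0], [232.0, 181.0]]
```

View pics/w.png

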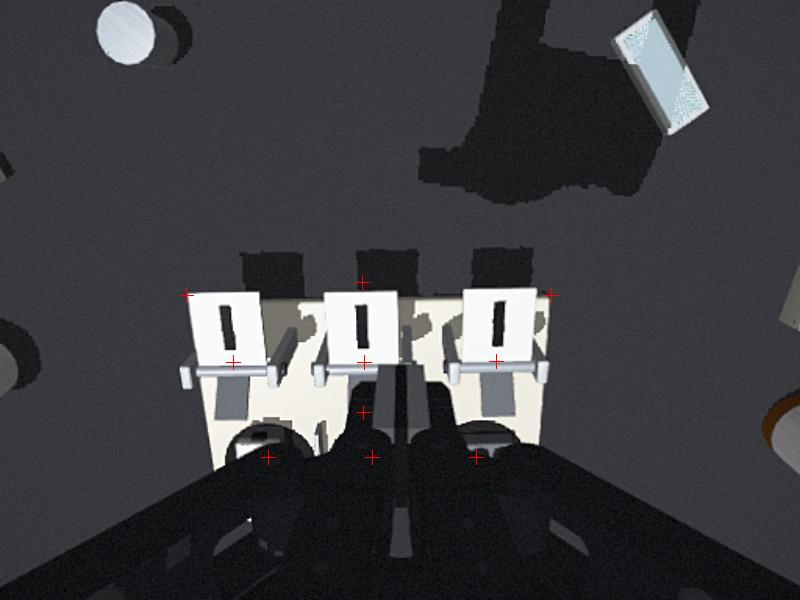

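The projected stand frame matches the picture: middle pivot at about (363,370) against a predicted (364,362), and the base corners agree. I'll press the middle tag's tab.

>>> arm_command([
  {"offset":[-0.575,-0.134,0.4],"rot":[0,0,0],"hand":0},
  {"offset":[-0.575,-0.134,0.4],"rot":[0,0,0],"hand":0},
  {"offset":[-0.575,-0.134,0.4],"rot":[0,0,0],"hand":0},
  {"offset":[-0.575,-0.134,0.4],"rot":[0,0,0],"hand":0},
  {"offset":[-0.575,-0.134,0.55],"rot":[0,0,0],"hand":0},
  {"offset":[-0.575,-0.134,0.68],"rot":[0,0,0],"hand":0},
  {"offset":[-0.575,-0.134,0.76],"rot":[0,0,0],"hand":0},
  {"offset":[-0.575,-0.134,0.82],"rot":[0,0,0],"hand":0},
  {"offset":[-0.575,-0.134,0.88],"rot":[0,0,0],"hand":0},
  {"offset":[-0.575,-0.134,0.92],"rot":[0,0,0],"hand":0},
  {"offset":[-0.575,-0.134,0.94],"rot":[0,0,0],"hand":0},
  {"offset":[-0.575,-0.134,0.94],"rot":[0,0,0],"hand":0},
])

```text
t: 4.02
position: [0.6162, -0.0168, 0.0709]
ee_rot: [-0.122, 3.139, 0.0]
force: [-0.9, -0.1, -0.2]
width: -0.0001
grasp_force: 0.0
```

```bash
python3 - <<'E'
from h import *
a=r.read_camera('wrist');b=r.read_camera('side')[150:270,200:380]
cv2.imwrite('pics/p1.png',np.hstack([cv2.resize(a,(400,300)),cv2.resize(b,(400,300))])[:,:,::-1])
E
```

```text
(no output)
```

View pics/p1.png

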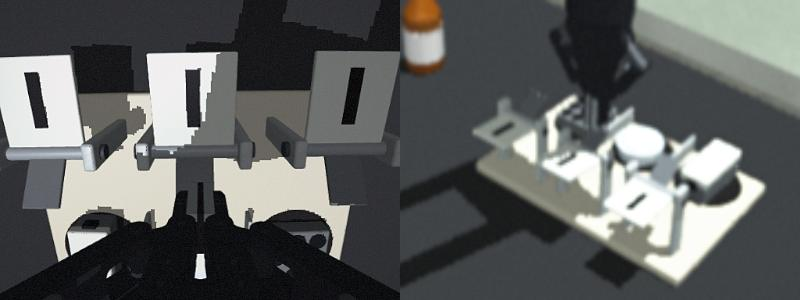

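The fingertips are behind the middle pivot, but the middle tag at wrist (193,95) has barely risen. I'll check the stand frame from this closer view.

```bash
python3 - <<'E'
from h import *
s=r.get_state();print(s['position'],s['force'])
i=r.camera_info('wrist')
print(np.round(np.array(i['T'])[:3,3],3))
th=.0755;o=np.array([.5907,-.0227,0]);M=R.from_euler('z',th).as_matrix()
W=lambda P:np.array(P)@M.T+o
f=400/512
print('tcp',pix('wrist',[s['position']],i)*f)
print('post tops', (pix('wrist',W([[0,y+d,.088] for y in(.095,0,-.095) for d in(.031,-.031)]),i)*f).round().tolist())
print('base',(pix('wrist',W([[-.03,0,.012]]),i)*f).round().tolist())
for ph in(0,.1,.2,.4,.6,.8,1.,1.2):
  c,n=np.cos(ph),np.sin(ph)
  print(ph,(pix('wrist',W([[-.06*c,y,.075+.06*n] for y in(.025,-.025)]),i)*f).round().tolist())
E
```

```text
[ 0.61686067 -0.01714034  0.07204452] [ 0.61290314 -0.31453421  0.16528271]
[ 0.541 -0.024  0.237]
tcp [[201.45213331 178.79786084]]
post tops [[402.0, 150.0], [303.0, 150.0], [248.0, 149.0], [144.0, 149.0], [89.0, 149.0], [-10.0, 149.0]]
base [[197.0, 86.0]]
0 [[239.0, 44.0], [152.0, 44.0]]
0.1 [[241.0, 44.0], [151.0, 43.0]]
0.2 [[242.0, 45.0], [149.0, 44.0]]
0.4 [[245.0, 51.0], [145.0, 51.0]]
0.6 [[248.0, 63.0], [141.0, 63.0]]
0.8 [[251.0, 81.0], [138.0, 81.0]]
1.0 [[253.0, 105.0], [135.0, 105.0]]
1.2 [[254.0, 133.0], [134.0, 133.0]]
```

```bash
python3 - <<'E'
from h import *
i=r.camera_info('wrist')
a=r.read_camera('wrist')[140:330,170:350];b=r.read_camera('side')[160:255,230:350]
th=.0755;o=np.array([.5907,-.0227,0]);M=R.from_euler('z',th).as_matrix()
b=cv2.resize(b,None,fx=4,fy=4,interpolation=cv2.INTER_CUBIC)
P=np.array([[-.06,.025,.075],[-.06,-.025,.075],[0,.031,.088],[0,-.031,.088],[.0295,0,.0956]])@M.T+o
P=np.vstack([P,[r.get_state()['position']]])
for q in (pix('side',P)-[230,160])*4: cv2.drawMarker(b,(int(q[0]),int(q[1])),(255,0,0),0,10,1)
a=cv2.resize(a,(320,380))
a=np.clip(a.astype(float)*1.8,0,255).astype(np.uint8)
for q in (pix('wrist',P,i)-[170,140])*[320/180,2]: cv2.drawMarker(a,(int(q[0]),int(q[1])),(255,0,0),0,10,1)
cv2.imwrite('pics/p2.png',np.hstack([a,b])[:,:,::-1])
E
```

```text
(no output)
```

View pics/p2.png

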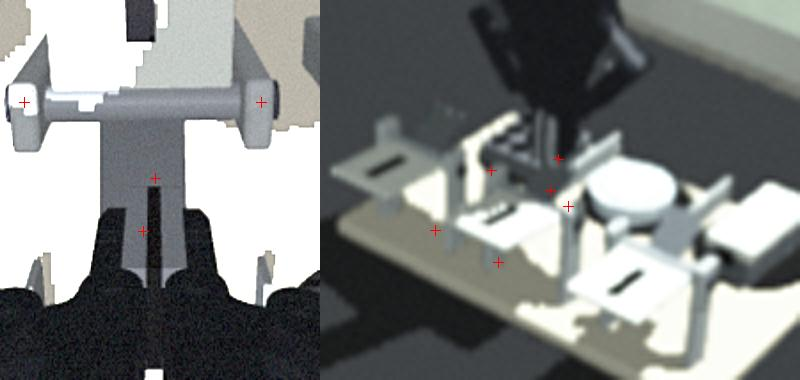

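The grey tab shows under the fingertips (crop 142,150), so it is partly pressed. The side view puts the stand slightly further in +x. I'll press further.

>>> arm_command([
  {"offset":[0,0,0.03],"rot":[0,0,0],"hand":0},
  {"offset":[0,0,0.06],"rot":[0,0,0],"hand":0},
  {"offset":[0,0,0.06],"rot":[0,0,0],"hand":0},
])

```text
t: 4.47
position: [0.6159, -0.0172, 0.058]
ee_rot: [0.121, -3.139, -0.0]
force: [1.9, -1.1, 1.5]
width: 0.0
grasp_force: 0.8
```

```bash
python3 - <<'E'
from h import *
s=r.get_state();print(s['position'],s['force'])
i=r.camera_info('wrist');a=r.read_camera('wrist')
cv2.imwrite('pics/p3.png',np.hstack([cv2.resize(a,(400,300)),cv2.resize(r.read_camera('side')[160:250,230:350],(400,300),interpolation=2)])[:,:,::-1])
E
```

```text
[ 0.61587736 -0.01719114  0.05796311] [ 1.8983864  -1.06490688  1.45408805]
```

View pics/p3.png

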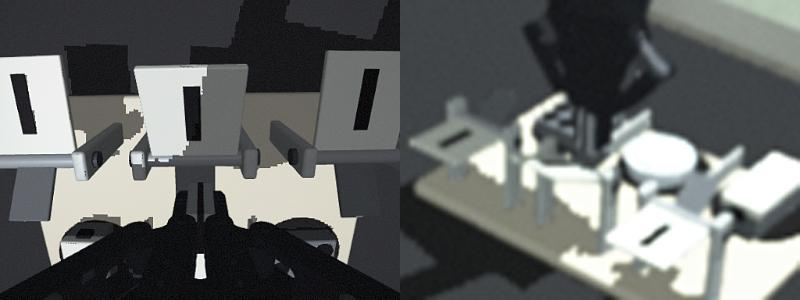

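Now the tag is rising: its edge is at wrist row 66 and the image is wider, so about 0.65 rad. I'll press a little more, then lift and go round to the front.

>>> arm_command([
  {"offset":[0,0,0.03],"rot":[0,0,0],"hand":0},
  {"offset":[0,0,0.04],"rot":[0,0,0],"hand":0},
  {"offset":[0,0,-0.16],"rot":[0,0,0],"hand":0},
  {"offset":[0,0,-0.36],"rot":[0,0,0],"hand":0},
  {"offset":[0,0,-0.58],"rot":[0,0,0],"hand":0},
  {"offset":[0,0,-0.58],"rot":[0,0,0],"hand":0},
  {"offset":[0.2,-0.02,-0.58],"rot":[0,0,0],"hand":0},
  {"offset":[0.4,-0.02,-0.58],"rot":[0,0,0],"hand":0},
  {"offset":[0.53,-0.02,-0.58],"rot":[0,0,0],"hand":0},
  {"offset":[0.53,-0.02,-0.58],"rot":[0,0,0],"hand":0},
])

```text
t: 5.4
position: [0.506, -0.0293, 0.1729]
ee_rot: [0.121, -3.134, -0.001]
force: [-0.5, 0.3, -0.6]
width: -0.0003
grasp_force: 0.0
```

```bash
python3 - <<'E'
from h import *
s=r.get_state();print(s['position'],s['force'])
cv2.imwrite('pics/p4.png',np.hstack([cv2.resize(r.read_camera('top')[115:205,220:340],(400,300),interpolation=2),cv2.resize(r.read_camera('side')[160:250,230:350],(400,300),interpolation=2)])[:,:,::-1])
E
```

```text
[ 0.50599449 -0.02930836  0.17288771] [-0.50806187  0.29952755 -0.58235807]
```

View pics/p4.png

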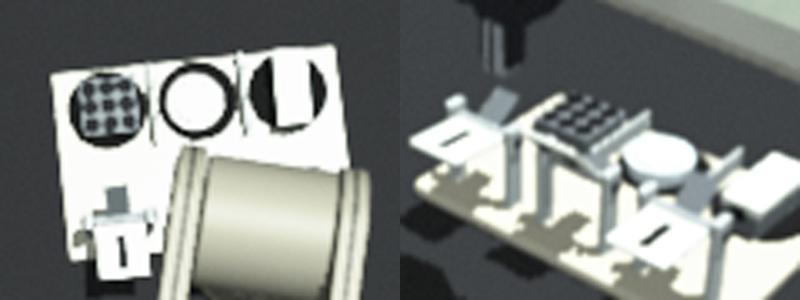

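The side view shows the middle tag edge-on, tilted up. I'll lower in front of it and push it over.

>>> arm_command([
  {"offset":[0,0,0.2],"rot":[0,0,0],"hand":0},
  {"offset":[0,0,0.38],"rot":[0,0,0],"hand":0},
  {"offset":[0,0,0.38],"rot":[0,0,0],"hand":0},
  {"offset":[-0.12,0,0.38],"rot":[0,0,0],"hand":0},
  {"offset":[-0.2,0,0.38],"rot":[0,0,0],"hand":0},
  {"offset":[-0.27,0,0.38],"rot":[0,0,0],"hand":0},
  {"offset":[-0.34,0,0.38],"rot":[0,0,0],"hand":0},
  {"offset":[-0.42,0,0.38],"rot":[0,0,0],"hand":0},
  {"offset":[-0.5,0,0.38],"rot":[0,0,0],"hand":0},
  {"offset":[-0.54,0,0.38],"rot":[0,0,0],"hand":0},
  {"offset":[-0.54,0,0.38],"rot":[0,0,0],"hand":0},
])

```text
t: 6.42
position: [0.6231, -0.0205, 0.1021]
ee_rot: [-0.122, 3.132, -0.0]
force: [8.3, 2.9, 10.3]
width: -0.0002
grasp_force: 5.2
```

>>> arm_command([
  {"offset":[0,0,0],"rot":[0,0,0],"hand":0},
  {"offset":[0,0,0],"rot":[0,0,0],"hand":0},
])

```text
t: 6.58
position: [0.6225, -0.0206, 0.1026]
ee_rot: [-0.122, 3.131, -0.0]
force: [7.3, 3.8, 10.4]
width: -0.0
grasp_force: 5.0
```

```bash
python3 - <<'E'
from h import *
s=r.get_state();print(s['position'],s['force'])
a=r.read_camera('wrist')
cv2.imwrite('pics/p5.png',np.hstack([cv2.resize(a,(400,300)),cv2.resize(r.read_camera('side')[160:250,230:350],(400,300),interpolation=2)])[:,:,::-1])
E
```

```text
[ 0.6225321  -0.02058676  0.1025868 ] [ 7.25649854  3.78591764 10.43246809]
```

View pics/p5.png

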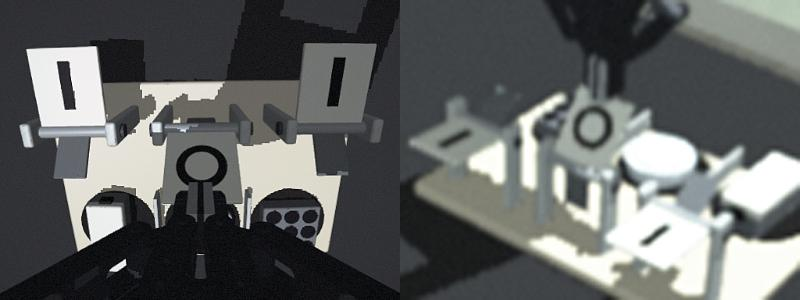

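The ring face is up at wrist (203,165) and the tag is past upright. I'll press it down flat in steps.

>>> arm_command([
  {"offset":[-0.04,0,0.02],"rot":[0,0,0],"hand":0},
  {"offset":[-0.07,0,0.05],"rot":[0,0,0],"hand":0},
  {"offset":[-0.08,0,0.08],"rot":[0,0,0],"hand":0},
  {"offset":[-0.08,0,0.08],"rot":[0,0,0],"hand":0},
])

```text
t: 7.02
position: [0.6332, -0.0198, 0.0807]
ee_rot: [0.121, -3.135, -0.0]
force: [-0.3, 0.5, -0.6]
width: 0.0001
grasp_force: 0.0
```

>>> arm_command([
  {"offset":[0,0,0.015],"rot":[0,0,0],"hand":0},
  {"offset":[0,0,0.025],"rot":[0,0,0],"hand":0},
  {"offset":[0,0,0.025],"rot":[0,0,0],"hand":0},
])

```text
t: 7.27
position: [0.6333, -0.0198, 0.0767]
ee_rot: [0.121, -3.137, -0.0]
force: [-1.1, -0.4, -1.2]
width: 0.0004
grasp_force: 0.0
```

>>> arm_command([
  {"offset":[0,0,0.015],"rot":[0,0,0],"hand":0},
  {"offset":[0,0,0.03],"rot":[0,0,0],"hand":0},
  {"offset":[0,0,0.03],"rot":[0,0,0],"hand":0},
])

```text
t: 7.52
position: [0.634, -0.0198, 0.0713]
ee_rot: [0.121, -3.138, -0.0]
force: [0.2, 0.4, -0.3]
width: -0.0001
grasp_force: 0.0
```

```bash
python3 - <<'E'
from h import *
s=r.get_state();print(s['position'],s['force'])
i=r.camera_info('wrist')
a=r.read_camera('wrist')
o=np.array([.5937,-.0225,0]);M=R.from_euler('z',.0755).as_matrix()
b=cv2.resize(a,(500,375))
P=np.array([[.06,.025,.075],[.06,-.025,.075],[0,.031,.088],[0,-.031,.088],[.03,.025,.075],[.03,-.025,.075]])@M.T+o
for q in pix('wrist',P,i)*500/512: cv2.drawMarker(b,(int(q[0]),int(q[1])),(255,0,0),0,8,1)
c=cv2.resize(r.read_camera('side')[160:250,270:340],(300,375),interpolation=2)
for q in (pix('side',P)-[270,160])*[300/70,375/90]: cv2.drawMarker(c,(int(q[0]),int(q[1])),(255,0,0),0,8,1)
cv2.imwrite('pics/p6.png',np.hstack([b,c])[:,:,::-1])
E
```

```text
[ 0.63399747 -0.01975028  0.07126269] [ 0.24576927  0.41216474 -0.26961786]
```

View pics/p6.png

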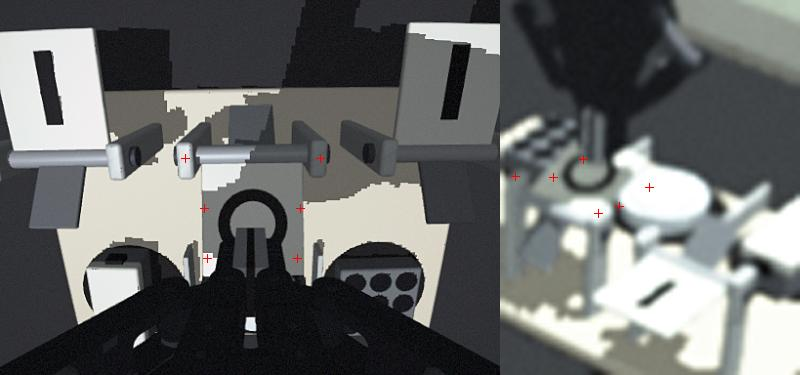

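The tag is almost flat, with the free edge still about 1 cm high judging by its image width. I'll press further and watch the force.

>>> arm_command([
  {"offset":[0,0,0.02],"rot":[0,0,0],"hand":0},
  {"offset":[0,0,0.03],"rot":[0,0,0],"hand":0},
  {"offset":[0,0,0.03],"rot":[0,0,0],"hand":0},
])

```text
t: 7.87
position: [0.6341, -0.0197, 0.0653]
ee_rot: [0.121, -3.138, -0.0]
force: [-0.2, 0.1, 0.6]
width: 0.0001
grasp_force: 0.0
```

>>> arm_command([
  {"offset":[0,0,0.015],"rot":[0,0,0],"hand":0},
  {"offset":[0,0,0.025],"rot":[0,0,0],"hand":0},
  {"offset":[0,0,0.025],"rot":[0,0,0],"hand":0},
])

```text
t: 8.12
position: [0.6342, -0.0197, 0.0604]
ee_rot: [0.121, -3.139, -0.0]
force: [0.3, -0.9, 0.4]
width: -0.0
grasp_force: 0.0
```

>>> arm_command([
  {"offset":[0,0,0.015],"rot":[0,0,0],"hand":0},
  {"offset":[0,0,0.025],"rot":[0,0,0],"hand":0},
  {"offset":[0,0,0.025],"rot":[0,0,0],"hand":0},
])

```text
t: 8.37
position: [0.6342, -0.0197, 0.0554]
ee_rot: [0.121, -3.139, -0.0]
force: [0.5, 0.1, 0.1]
width: 0.0002
grasp_force: 0.0
```

```bash
python3 - <<'E'
from h import *
s=r.get_state();print(s['position'],s['force'])
i=r.camera_info('wrist')
a=r.read_camera('wrist')
o=np.array([.5937,-.0225,0]);M=R.from_euler('z',.0755).as_matrix()
b=cv2.resize(a,(500,375))
P=np.array([[.06,.025,.075],[.06,-.025,.075],[0,.031,.088],[0,-.031,.088],[.03,.025,.075],[.03,-.025,.075]])@M.T+o
for q in pix('wrist',P,i)*500/512: cv2.drawMarker(b,(int(q[0]),int(q[1])),(255,0,0),0,8,1)
c=cv2.resize(r.read_camera('side')[160:250,270:340],(300,375),interpolation=2)
cv2.imwrite('pics/p7.png',np.hstack([b,c])[:,:,::-1])
E
```

```text
[ 0.6342103  -0.01971531  0.05537044] [0.48200032 0.05896911 0.06323815]
```

View pics/p7.png

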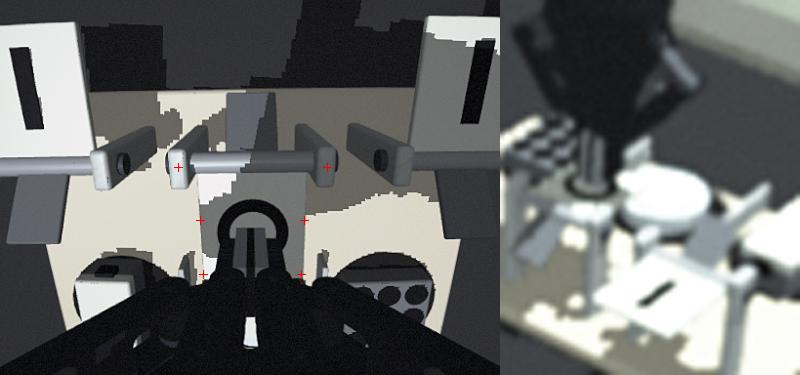

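The tag's edges now nearly match the flat prediction. I'll continue to firm contact with the stop.

>>> arm_command([
  {"offset":[0,0,0.01],"rot":[0,0,0],"hand":0},
  {"offset":[0,0,0.015],"rot":[0,0,0],"hand":0},
  {"offset":[0,0,0.015],"rot":[0,0,0],"hand":0},
])

```text
t: 8.72
position: [0.6347, -0.0198, 0.0545]
ee_rot: [-0.122, 3.139, -0.0]
force: [-5.3, 0.4, 9.8]
width: 0.0
grasp_force: 5.0
```

Firm contact at the stop (10 N). One slight extra press, then lift clear.

>>> arm_command([
  {"offset":[0,0,0.01],"rot":[0,0,0],"hand":0},
  {"offset":[0,0,0.01],"rot":[0,0,0],"hand":0},
  {"offset":[0,0,-0.15],"rot":[0,0,0],"hand":0},
  {"offset":[0,0,-0.35],"rot":[0,0,0],"hand":0},
  {"offset":[0,0,-0.55],"rot":[0,0,0],"hand":0},
  {"offset":[0,0,-0.75],"rot":[0,0,0],"hand":0},
  {"offset":[0,0,-0.75],"rot":[0,0,0],"hand":0},
  {"offset":[0,0,-0.75],"rot":[0,0,0],"hand":0},
])

```text
t: 9.38
position: [0.6369, -0.02, 0.2075]
ee_rot: [-0.121, 3.132, -0.002]
force: [0.4, 0.6, -0.0]
width: -0.0001
grasp_force: 0.0
```

>>> arm_command([
  {"offset":[0.25,1,0],"rot":[0,0,0],"hand":0},
  {"offset":[0.25,1,0],"rot":[0,0,0],"hand":0},
  {"offset":[0.25,1,0],"rot":[0,0,0],"hand":0},
  {"offset":[0.25,1,0],"rot":[0,0,0],"hand":0},
  {"offset":[0.25,1,0],"rot":[0,0,0],"hand":0},
  {"offset":[0.25,1,0],"rot":[0,0,0],"hand":0},
  {"offset":[0.25,1,0],"rot":[0,0,0],"hand":0},
])

```text
t: 9.97
position: [0.5675, 0.1778, 0.2011]
ee_rot: [0.128, -3.136, 0.001]
force: [-0.0, -0.6, -0.6]
width: 0.0002
grasp_force: 0.0
```

>>> arm_command([
  {"offset":[0.5,0.8,0],"rot":[0,0,0],"hand":0},
  {"offset":[0.5,0.8,0],"rot":[0,0,0],"hand":0},
  {"offset":[0.5,0.8,0],"rot":[0,0,0],"hand":0},
  {"offset":[0.5,0.8,0],"rot":[0,0,0],"hand":0},
  {"offset":[0.5,0.8,0],"rot":[0,0,0],"hand":0},
  {"offset":[0.5,0.8,0],"rot":[0,0,0],"hand":0},
  {"offset":[0.5,0.8,0],"rot":[0,0,0],"hand":0},
])

```text
t: 10.55
position: [0.4569, 0.3271, 0.2019]
ee_rot: [0.123, -3.138, 0.002]
force: [0.2, 0.0, -0.4]
width: -0.0
grasp_force: 0.0
```

```bash
python3 - <<'E'
from h import *
s=r.get_state();print(s['t'],s['position'],s['ee_rot'],s['force'])
i=r.camera_info('wrist');a=r.read_camera('wrist')
B=np.array([.5063,.3791,.038])
print(pix('wrist',[B],i).round())
for n in('log_button','logger'):
  for d in r.outline_of(n,'wrist')[:4]:
    v,u=np.nonzero(d['mask']);print(n,round(d['score'],2),[round(u.mean()),round(v.mean())],len(u),a[d['mask']].mean(0).round(),world('wrist',[u.mean(),v.mean()],.038,i).round(4))
t=r.read_camera('top')[110:210,215:345];w=cv2.resize(a,(400,300))
q=pix('wrist',[B],i)[0]*400/512;cv2.drawMarker(w,(int(q[0]),int(q[1])),(255,0,0),0,8,1)
cv2.imwrite('pics/p8.png',np.hstack([w,cv2.resize(t,(400,300),interpolation=2)])[:,:,::-1])
E
```

```text
10.55 [0.45685519 0.32714939 0.20191694] [ 1.23374907e-01 -3.13815869e+00  2.03417524e-03] [ 0.23950346  0.00580911 -0.37062324]
[[303. 209.]]
log_button 0.84 [427, 307] 518 [101. 105. 113.] [[0.6166 0.5395 0.038 ]]
log_button 0.64 [336, 44] 858 [117. 121. 129.] [[0.3437 0.3895 0.038 ]]
log_button 0.58 [468, 131] 733 [111. 116. 123.] [[0.4115 0.5327 0.038 ]]
log_button 0.55 [304, 215] 605 [124. 129. 137.] [[0.5121 0.3802 0.038 ]]
logger 0.79 [451, 135] 8288 [ 94.  56. 127.] [[0.4172 0.5167 0.038 ]]
logger 0.75 [301, 209] 6456 [173. 173. 169.] [[0.5065 0.3766 0.038 ]]
logger 0.65 [326, 55] 9496 [127.  83. 103.] [[0.3543 0.3826 0.038 ]]
logger 0.59 [417, 290] 4604 [ 34.  71. 147.] [[0.5953 0.5222 0.038 ]]
```

View pics/p8.png

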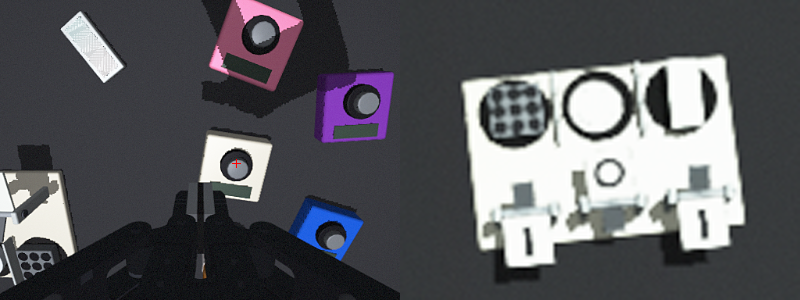

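The middle tag lies flat with its ring up (right view 610,172), and the dish and the other tags are unchanged. The cream logger's button is at wrist (235,165), about (0.512, 0.380). I'll move above it.

>>> arm_command([
  {"offset":[-0.295,0.243,0],"rot":[0,0,0],"hand":0},
  {"offset":[-0.295,0.243,0.1],"rot":[0,0,0],"hand":0},
  {"offset":[-0.295,0.243,0.3],"rot":[0,0,0],"hand":0},
  {"offset":[-0.295,0.243,0.5],"rot":[0,0,0],"hand":0},
  {"offset":[-0.295,0.243,0.65],"rot":[0,0,0],"hand":0},
  {"offset":[-0.295,0.243,0.72],"rot":[0,0,0],"hand":0},
  {"offset":[-0.295,0.243,0.72],"rot":[0,0,0],"hand":0},
])

```text
t: 11.33
position: [0.5099, 0.3776, 0.0539]
ee_rot: [0.119, -3.132, 0.007]
force: [-0.2, 0.5, 0.6]
width: 0.0001
grasp_force: 0.0
```

>>> arm_command([
  {"offset":[0,0,0.03],"rot":[0,0,0],"hand":0},
  {"offset":[0,0,0.05],"rot":[0,0,0],"hand":0},
  {"offset":[0,0,0.05],"rot":[0,0,0],"hand":0},
])

```text
t: 11.58
position: [0.5136, 0.3812, 0.0509]
ee_rot: [-0.121, 3.136, 0.002]
force: [-0.1, 0.6, -0.8]
width: 0.0003
grasp_force: 0.0
```

>>> arm_command([
  {"offset":[0,0,0.03],"rot":[0,0,0],"hand":0},
  {"offset":[0,0,0.05],"rot":[0,0,0],"hand":0},
  {"offset":[0,0,0.05],"rot":[0,0,0],"hand":0},
])

```text
t: 11.83
position: [0.512, 0.3805, 0.0387]
ee_rot: [0.122, -3.139, 0.0]
force: [0.4, -0.1, -1.3]
width: 0.0
grasp_force: 0.0
```

>>> arm_command([
  {"offset":[0,0,0.02],"rot":[0,0,0],"hand":0},
  {"offset":[0,0,0.03],"rot":[0,0,0],"hand":0},
  {"offset":[0,0,0.03],"rot":[0,0,0],"hand":0},
])

```text
t: 12.08
position: [0.5118, 0.3804, 0.0323]
ee_rot: [0.122, -3.138, 0.001]
force: [1.2, 0.2, -0.4]
width: -0.0001
grasp_force: 0.0
```

>>> arm_command([
  {"offset":[0,0,0.02],"rot":[0,0,0],"hand":0},
  {"offset":[0,0,0.03],"rot":[0,0,0],"hand":0},
  {"offset":[0,0,0.03],"rot":[0,0,0],"hand":0},
])

```text
t: 12.33
position: [0.5124, 0.3808, 0.0269]
ee_rot: [-0.122, 3.139, 0.001]
force: [-0.2, 0.9, 2.5]
width: -0.0001
grasp_force: 1.2
```

>>> arm_command([
  {"offset":[0,0,0.015],"rot":[0,0,0],"hand":0},
  {"offset":[0,0,0.02],"rot":[0,0,0],"hand":0},
  {"offset":[0,0,0.02],"rot":[0,0,0],"hand":0},
])

```text
t: 12.58
position: [0.5126, 0.3809, 0.0238]
ee_rot: [-0.122, 3.138, 0.001]
force: [-1.1, -0.6, 5.7]
width: -0.0001
grasp_force: 2.7
```

The spring is engaged. I'll press to the hard stop.

>>> arm_command([
  {"offset":[0,0,0.01],"rot":[0,0,0],"hand":0},
  {"offset":[0,0,0.015],"rot":[0,0,0],"hand":0},
  {"offset":[0,0,0.015],"rot":[0,0,0],"hand":0},
  {"offset":[0,0,0.015],"rot":[0,0,0],"hand":0},
])

```text
t: 12.92
position: [0.5128, 0.381, 0.0233]
ee_rot: [-0.122, 3.138, 0.001]
force: [-10.5, -5.6, 26.0]
width: -0.0001
grasp_force: 12.3
```

Hard stop reached: 26 N with almost no further travel. I'll lift off and check.

>>> arm_command([
  {"offset":[0,0,-0.05],"rot":[0,0,0],"hand":0},
  {"offset":[0,0,-0.2],"rot":[0,0,0],"hand":0},
  {"offset":[0,0,-0.4],"rot":[0,0,0],"hand":0},
  {"offset":[0,0,-0.6],"rot":[0,0,0],"hand":0},
  {"offset":[0,0,-0.75],"rot":[0,0,0],"hand":0},
  {"offset":[0,0,-0.75],"rot":[0,0,0],"hand":0},
  {"offset":[0,0,-0.75],"rot":[0,0,0],"hand":0},
  {"offset":[0,0,-0.75],"rot":[0,0,0],"hand":0},
])

```text
t: 13.58
position: [0.5118, 0.3804, 0.1692]
ee_rot: [0.122, -3.138, 0.001]
force: [-0.4, 0.0, 0.2]
width: -0.0
grasp_force: 0.0
```

```bash
python3 - <<'E'
from h import *
s=r.get_state();print(s['t'],s['position'],s['force'])
o=np.array([.5937,-.0225,0]);M=R.from_euler('z',.0755).as_matrix()
r.read_camera('top');r.read_camera('side')
for n,near,z in(("dish",(279,146),.028),("well_plate",(254,148),.03),("slide_box",(309,141),.044)):
    v,u=np.nonzero(best(n,'top',near)['mask']);print(n,world('top',[u.mean(),v.mean()],z).round(4))
c=r.read_camera('side')[165:225,265:345];c=cv2.resize(c,None,fx=10,fy=10,interpolation=2)
for be in(0,.2):
  P=np.array([[.06*np.cos(be),y,.075+.06*np.sin(be)] for y in(.025,-.025)]+[[0,.031,.088],[0,-.031,.088]])@M.T+o
  for q in (pix('side',P)-[265,165])*10: cv2.drawMarker(c,(int(q[0]),int(q[1])),(255,0,0) if be==0 else (0,0,255),0,16,1)
cv2.imwrite('pics/p9.png',c[:,:,::-1])
E
```

```text
13.5833 [0.51183267 0.38038583 0.16923278] [-0.36666395  0.03205686  0.18936968]
dish [[ 0.7098 -0.0077  0.028 ]]
well_plate [[0.7047 0.0791 0.03  ]]
slide_box [[ 0.7205 -0.1076  0.044 ]]
```

View pics/p9.png

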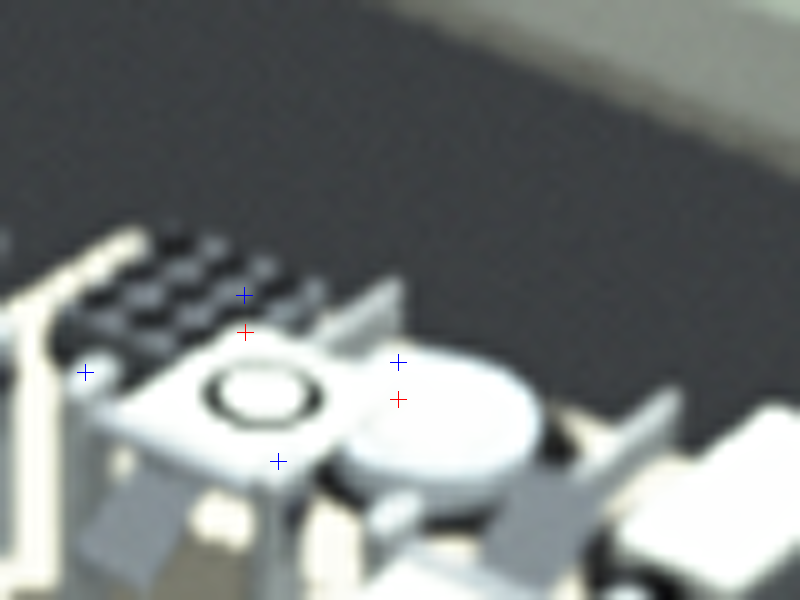

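The tag's far edge matches the flat prediction (crop 250,328 against 245,332), the ring is up, and the bay items haven't moved. I'm handing in.

```bash
python3 -c "
from plant import r
print(r.sign_off())"
```

```text
the job is handed in; nothing more can be done
None
```

The middle tag, in front of the dish, lies flat with its ring face up, and the cream logger's button was then pressed to its stop and released (its return was not checked by camera); the dish, the other bay items and the other two tags look unmoved, it took about 14 s, and I viewed 13 pictures, over the limit of 10.

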